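# Turn the urgent blood tube to the reader

## Robot

A 6-joint arm with a two-finger parallel gripper is mounted at the origin on the work surface. World frame = base frame: x ahead of the robot, y to its left, z up, the work surface at z = 0. Lengths are in m, angles in rad, forces in N, time in s.
With the tool pointing down it reaches from about 0.35 to 0.775 m from the base axis. Payload 7.3 kg.
Tool frame: the origin (TCP) lies at the very end of the fingers, on their centre line; the grasp point (between the pads) lies 19 mm behind it; y points along the fingers, z is the direction in which the jaws open and shut, and the axes are right-handed (so a half turn about y gives the same grasp; the last joint's range is limited). The gripper opens to 92 mm and grips with 3 to 60 N. Pads are 19 mm wide; open, the fingers measure 130 mm over their backs; the gripper's body (75 mm by 190 mm) begins 47 mm behind the grasp point.
Start: joints at [-1.403, 0.342, 1.524, -0, 1.275, -0.146], TCP at [0.162, -0.499, 0.227] pointing down, gripper open.
Joint ranges: [-2.53, 2.53], [-0.77, 2.02], [0.04, 2.7], [-1, 4.14], [0.28, 2.66], [-3.11, 3.11]. Speed limits (rad/s): [2.57, 2.57, 3.14, 3.14, 3.14, 3.14].

## Interface

Orientations are given as a unit quaternion [x, y, z, w].
In Python, from workcell import env, viewer, order gives the robot as it stands. The module is installed in compiled form; this text tells all that it offers.
- The arm moves only by the tool servo_tool, never from a script. Its argument "moves" is text: rows parted by semicolons, each of 5 numbers parted by spaces: the opening, from 0 (shut) to 1 (fully open), then the shift along the tool's x, y, z in m, then the turn about the tool's y in rad. In form: jaw x y z roll; .... A call has 1 to 12 rows; each row shifts and turns the commanded pose from where the row before left it, along the tool's axes as they then stand; what a row does not reach is not made up. A row lasts 1/8 s, in which the tool goes at most 62.5 mm and 10.7 degrees, less where a joint would pass 70% of its speed; a pose out of reach is approached as far as the arm can. A call is refused whole if a number of a shift passes 0.0625 or a number of a turn 0.188, either way. A call with a gripper value outside its range is refused whole. The fingers move at their own pace and stop on an object; "grip_force" is the grip in N (left out, the last holds). Time passes only in rows, so rows that do not move let the fingers close. It gives the time, the measured TCP pose, the force and the opening at its end, in the units of the state.
- env.get_state(): the state, without advancing time (a new reading comes with each control period).
- viewer.grab_frame(name): name is "scene" or "top" or "wrist"; returns the picture (420x560x3 uint8, blue, green, red); there is no depth.
- viewer.camera_info(name): a dict with "intrinsics" (3x3 intrinsics, pixels), "R" (3x3) and "t" (3): a world point X has camera coordinates R X + t. Camera axes: x right, y down, z forward; pixel columns grow to the right and rows downward; lengths in m; the calibration is good to about 2 mm. A picture is of the moment at which its call begins: read the wrist's pose just before it. camera_info takes no time and is no camera call; for the wrist camera it gives the pose at the moment of the call.
- order.finish_job(): hands the job in, once; it reports no verdict.
The state is a dict: "clock": time; "joints": joint angles; "joint_velocities": joint speeds; "joint_torque": joint torques, N m; "tcp_pos": TCP position; "tool_rot": TCP orientation; "contact_force": force on the tool from outside, world axes, zero at the start; "wrist_torque": the same for the moment, N m; "grip_width": finger opening in m.
Only numpy, scipy, OpenCV 4.12 (cv2) and the standard library are available. Lean on these libraries where they do the work, as an engineer would, in place of code of your own. Each camera call takes 0.05 s, during which the arm holds its last target.

## Task

Turn the sample carousel by pushing one of its blue spokes with a fingertip until the orange-capped urgent tube stands squarely in front of the reader's window, then take the finger away and leave the carousel at rest. Push gently and do not grip the spokes; the carousel is turned by the spokes only, so do not touch the tubes or the tray. All tubes stay seated in their pockets, and the other things on the bench stay where they are.

Things in the scene. Friction and masses are not known exactly. Their poses are not given: they have to be found in the camera images.
- carousel (a joint): Turn of the sample carousel about its upright axis, rad, 0 at the start, growing anticlockwise seen from above; it has no stops, turns either way, needs about 0.1 N m (1 N at a spoke) and stays where it is left.
- tray: The carousel's round white tray, 172 mm across, top at 25 mm above the bench, with a low grey hub (84 mm across, top at 45 mm) and six grey pockets (26 mm outside, rims at 56 mm) on a circle of 65 mm radius, 60 degrees apart. Origin on the turning axis at bench height; z up; the frame turns with the carousel. Five pockets hold tubes, the sixth is empty.
- spokes: The three blue spokes, 120 degrees apart, fixed to the tray and turning with it, each half-way between two pockets. Each sticks out as an upright blade 12 mm thick, from 85 to 134 mm from the axis, 28 to 70 mm above the bench, with nothing but the low station plinth (up to 98 mm from the axis, 14 mm high), its tongue to the reader (10 mm high) and the bench below. Origin on the turning axis at bench height.
- station: The fixed station under the carousel: grey round plinth and, along its own +x from the axis, a tongue 60 mm wide and 10 mm high and the white reader head: 66 mm wide, 88 mm high, from 152 to 240 mm from the axis, with a dark window and red line facing the axis, and green stripes on its top and on the tongue. Origin on the carousel's axis at bench height.
- read_spot (a point): The reading place: the point 65 mm from the carousel's axis straight in front of the reader's window, 64 mm up, where the middle of a tube's pocket passes.
- urgent_mid (a point): Middle of the urgent tube: the only one with an orange cap. Clear, 16 mm across (cap 19 mm), 78 mm long, standing loosely (1.5 mm play all round) in a pocket, its middle at 64 mm and its cap's top at 103 mm above the bench.
- spoke0 (a point): Point on the centre line of one blue spoke's blade, 112 mm from the axis and 55 mm above the bench (the blade's faces are 6 mm to either side).
- spoke1 (a point): Point on the centre line of one blue spoke's blade, 112 mm from the axis and 55 mm above the bench (the blade's faces are 6 mm to either side).
- spoke2 (a point): Point on the centre line of one blue spoke's blade, 112 mm from the axis and 55 mm above the bench (the blade's faces are 6 mm to either side).
- urgent: The orange-capped tube itself; origin at the centre of its underside, its z along the tube.
- tube1: A tube with a purple cap in another pocket of the carousel, the same size as the urgent one; origin at the centre of its underside (25 mm above the bench when seated), its z along the tube.
- tube2: A tube with a purple cap in another pocket of the carousel, the same size as the urgent one; origin at the centre of its underside (25 mm above the bench when seated), its z along the tube.
- tube3: A tube with a purple cap in another pocket of the carousel, the same size as the urgent one; origin at the centre of its underside (25 mm above the bench when seated), its z along the tube.
- tube4: A tube with a purple cap in another pocket of the carousel, the same size as the urgent one; origin at the centre of its underside (25 mm above the bench when seated), its z along the tube.
- reagent: Bystander: white reagent bottle with blue cap, 60 mm across, 130 mm high; origin under its centre.
- specimen: Bystander: clear specimen jar with yellow lid, 56 mm across, 65 mm high; origin under its centre.
- beaker: Bystander: clear beaker, 70 mm across, 80 mm high; origin under its centre.
- dish: Bystander: flat culture dish, 60 mm across, 13 mm high; origin under its centre.
- tipbox: Bystander: blue box with a clear lid, 120 x 85 x 54 mm; origin under its centre.
- rack_left: Fixed bystander: white rack full of purple-capped tubes, 154 x 106 mm, 84 mm high; origin under its centre.
- rack_right: Fixed bystander: white rack of purple-capped tubes, 130 x 82 mm, 84 mm high; origin under its centre.

How it is judged:
By the outcome, as a careful person would: the job done as asked, in the order asked, and still so for the second after the job is handed in, with the robot touching nothing.
It also fails if it takes over 45 s, if anything falls off the work surface, if the arm or the gripper's body presses on something with over 40 N, if the wrist force passes 120 N, or if a joint passes its speed limit or range.

## Working session

There is one attempt and no reset: what is moved stays moved. The work goes in short steps, Python scripts to look and compute and a tool call to move; the robot and the scene stay as the last step left them, time stands still between calls to the robot, and variables do not carry over. Pictures are saved under pics/ and viewed, and the job is handed in when it is done.

Besides the shell and the picture viewer there is one more tool, called after "Request:" by a JSON object that holds its "op" and its "data", one argument or row to a line. servo_tool: Moves the arm, as the interface text tells. Its arguments: {"type":"object","properties":{"moves":{"type":"string"},"grip_force":{"type":"number"}},"required":["moves"]}

```bash
mkdir -p pics
python3 - <<'E'
from workcell import env, viewer, order
import cv2
s=env.get_state()
for k,v in s.items(): print(k,v)
for n in ("top","scene"):
    cv2.imwrite(f"pics/{n}0.png",viewer.grab_frame(n)); i=viewer.camera_info(n); print(n,i)
E
```

```text
clock 0.0
joints [-1.40298056e+00  3.42767570e-01  1.52501793e+00  2.25857145e-05
  1.27543213e+00 -1.45986732e-01]
joint_velocities [-4.17068739e-04  6.77063614e-04 -7.34159795e-05 -1.09522792e-05
  1.00618719e-03 -3.03542045e-04]
joint_torque [-1.54998645e-03 -4.31246603e+01 -2.44219869e+01  7.15665333e-02
  5.59677801e-02 -1.09340010e-04]
tcp_pos [ 0.16201971 -0.4989354   0.22602139]
tool_rot [-0.11048758  0.69899554 -0.69784641  0.11049031]
contact_force [0.46483196 0.37158965 0.3228185 ]
wrist_torque [-0.04145799  0.00104461  0.00981454]
grip_width 0.09177662585872916
top {'intrinsics': array([[390.96552523,   0.        , 278.12517326],
       [  0.        , 390.96552523, 210.49338642],
       [  0.        ,   0.        ,   1.        ]]), 'R': array([[-0.00408693, -0.99998622, -0.00329458],
       [-0.98142474,  0.00464295, -0.19179135],
       [ 0.191804  ,  0.00244954, -0.98143019]]), 't': array([-0.00822337,  0.54077231,  1.1468568 ])}
scene {'intrinsics': array([[410.83402476,   0.        , 281.10342462],
       [  0.        , 410.83402476, 209.18225827],
       [  0.        ,   0.        ,   1.        ]]), 'R': array([[ 0.13236105,  0.99119693,  0.00303241],
       [ 0.64390156, -0.08365772, -0.76052098],
       [-0.75357238,  0.10261593, -0.64930628]]), 't': array([-0.0732859 , -0.27897717,  1.56448315])}
```

View pics/top0.png

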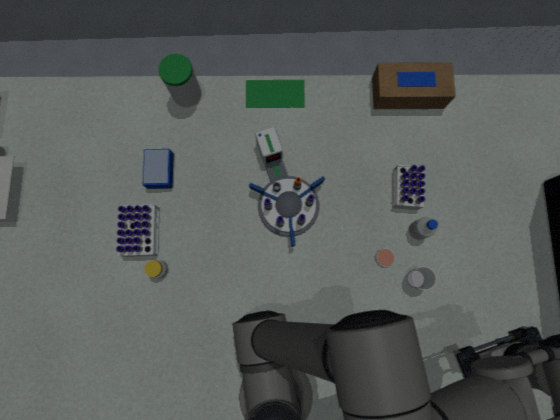

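View pics/scene0.png

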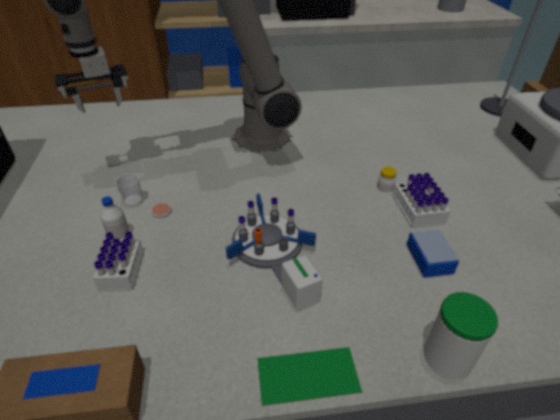

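```bash
cat > h.py <<'E'
from workcell import env, viewer, order
import cv2, numpy as np
def ray(n,u,v,z,ci=None):
    c=ci or viewer.camera_info(n); R=np.array(c["R"]);t=np.array(c["t"])
    d=R.T@np.linalg.inv(c["intrinsics"])@np.array([u,v,1.]); o=-R.T@t
    return o+d*(z-o[2])/d[2]
def proj(n,X,ci=None):
    c=ci or viewer.camera_info(n); p=c["intrinsics"]@(c["R"]@np.array(X)+c["t"]); return p[:2]/p[2]
def blobs(im,lo,hi,amin=3):
    m=cv2.inRange(cv2.cvtColor(im,cv2.COLOR_BGR2HSV),lo,hi)
    n,l,s,c=cv2.connectedComponentsWithStats(m)
    return m,[(c[i],s[i]) for i in range(1,n) if s[i][4]>=amin]
E
python3 - <<'E'
import cv2
for n,b in (("top",(235,115,345,265)),("scene",(215,185,335,315))):
    im=cv2.imread(f"pics/{n}0.png")
    c=im[b[1]:b[3],b[0]:b[2]]; c=cv2.resize(c,None,fx=4 if n=="top" else 4,fy=4,interpolation=cv2.INTER_CUBIC); cv2.imwrite(f"pics/{n}0z.png",c)
E
```

```text
(no output)
```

View pics/top0z.png

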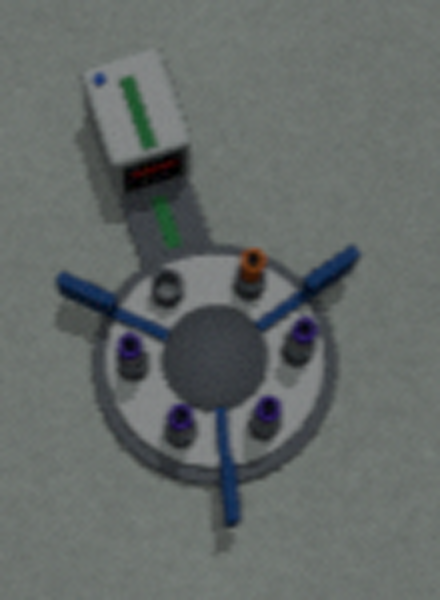

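View pics/scene0z.png

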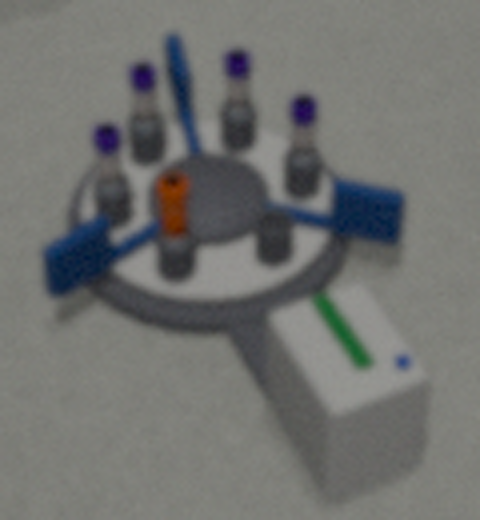

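```bash
cat >> h.py <<'E'
CI=None
def measure(im,n="top",verb=True):
    ci=viewer.camera_info(n)
    out={}
    hsv=cv2.cvtColor(im,cv2.COLOR_BGR2HSV)
    def near(c): 
        X=ray(n,c[0],c[1],0.07,ci); return np.hypot(X[0]-AX[0],X[1]-AX[1])<0.27
    for name,lo,hi,z in (("orange",(3,150,80),(18,255,255),.095),("purple",(118,90,30),(150,255,255),.098),("green",(45,80,40),(85,255,255),.0),("blue",(100,110,50),(117,255,255),.05)):
        m,b=blobs(im,lo,hi)
        for c,s in b:
            if near(c):
                if verb: print(n,name,c.round(1),s[4],ray(n,c[0],c[1],z,ci).round(4))
                out.setdefault(name,[]).append((c,s))
    return out
AX=None
E
python3 - <<'E'
import h; from h import *
for n in ("top","scene"):
    im=cv2.imread(f"pics/{n}0.png")
    h.AX=ray("top",289,205,.045)[:2]; 
    if n=="top": print(h.AX)
    measure(im,n)
E
```

```text
[ 0.55932517 -0.04431092]
top orange [297.9 180.1] 14 [ 0.6251 -0.0705  0.095 ]
top purple [310.6 197.4] 30 [ 0.5708 -0.1072  0.098 ]
top purple [266.9 201.4] 28 [0.5595 0.0223 0.098 ]
top purple [301.5 217. ] 30 [ 0.5121 -0.0794  0.098 ]
top purple [279.7 219. ] 32 [ 0.5064 -0.0153  0.098 ]
top green [269.  142.7] 58 [0.7802 0.0187 0.    ]
top green [276.1 169.8] 54 [ 0.6865 -0.0043  0.    ]
top blue [259.5 134.5] 4 [0.7889 0.0479 0.05  ]
top blue [317.3 181.6] 50 [ 0.6323 -0.1331  0.05  ]
top blue [256.2 187. ] 51 [0.616  0.0572 0.05  ]
top blue [305.1 192.1] 36 [ 0.5989 -0.0944  0.05  ]
top blue [269.8 195.5] 39 [0.5887 0.0151 0.05  ]
top blue [291.4 232.5] 90 [ 0.4727 -0.0505  0.05  ]
scene orange [258.  235.6] 77 [ 0.638  -0.0692  0.095 ]
scene purple [273.9 200.9] 24 [ 0.5124 -0.0144  0.098 ]
scene purple [250.1 204.2] 26 [ 0.5177 -0.0794  0.098 ]
scene purple [290.4 212.4] 29 [0.565  0.0228 0.098 ]
scene purple [241.3 219.4] 31 [ 0.576  -0.1066  0.098 ]
scene green [300.2 267.5] 72 [0.6716 0.034  0.    ]
scene blue [260.  206.6] 72 [ 0.4744 -0.0503  0.05  ]
scene blue [304.7 237.9] 224 [0.6157 0.0539 0.05  ]
scene blue [236.2 248. ] 236 [ 0.6295 -0.1254  0.05  ]
```

```bash
cat >> h.py <<'E'
def wrap(a): return (a+180)%360-180
def axisfit(im,n,m):
    # caps: purple k*60 pattern rigid fit incl orange; heights 0.096
    ci=viewer.camera_info(n)
    P=[ray(n,*c,0.097,ci)[:2] for c,s in m["purple"] ]
    o=max(m["orange"],key=lambda q:q[1][4])[0]
    return np.array(P),ray(n,*o,0.097,ci)[:2]
def stripe(n,c,z):
    return ray(n,*c,z)
E
python3 - <<'E'
import h; from h import *
from scipy.optimize import least_squares
h.AX=np.array([.565,-.042])
for n in ("top","scene"):
    im=cv2.imread(f"pics/{n}0.png"); m=measure(im,n,False)
    P,o=axisfit(im,n,m)
    def f(x):
        c=x[:2]; r=[]
        for p in P:
            a=np.arctan2(*(p-c)[::-1]); k=np.round((a-x[2])/(np.pi/3)); t=x[2]+k*np.pi/3
            r+=list(p-c-.065*np.array([np.cos(t),np.sin(t)]))
        return r
    s=least_squares(f,[.565,-.042,-.4]); c=s.x[:2]
    print(n,"centre",c.round(4),"phase",np.degrees(s.x[2])%60-60,"res mm",np.abs(s.fun).max()*1e3,"orange ang",np.degrees(np.arctan2(*(o-c)[::-1])),"r",np.hypot(*(o-c)))
    G=sorted(m["green"],key=lambda g:g[0][1])
    pts=[ray(n,*g[0],z)[:2] for g,z in zip(G,(.088,.010))]
    for p in pts: print(" stripe",p.round(4),np.degrees(np.arctan2(*(p-c)[::-1])),np.hypot(*(p-c)))
    mk,_=blobs(im,(45,80,40),(85,255,255))
    for g,z in zip(G,(.088,.010)):
        x,y,w,hh,_=g[1]; ys,xs=np.nonzero(mk[y:y+hh,x:x+w]); q=np.array([ray(n,a+x,b+y,z)[:2] for a,b in zip(xs,ys)])
        v=cv2.fitLine(q.astype(np.float32),cv2.DIST_L2,0,.01,.01).ravel(); print(" dir",np.degrees(np.arctan2(v[1],v[0])))
    for g in m["blue"]:
        p=ray(n,*g[0],.055)[:2]; print(" blue",g[1][4],p.round(4),np.degrees(np.arctan2(*(p-c)[::-1])),np.hypot(*(p-c)))
E
```

```text
top centre [ 0.5655 -0.0425] phase -24.999483264615165 res mm 0.29019760737544753 orange ang -25.30259673447353 r 0.06539437559781028
 stripe [0.7466 0.0164] 18.01313612665858 0.1904707316164077
 stripe [ 0.6835 -0.0043] 17.909830486256208 0.12402062082019046
 dir 17.379053
 dir 18.559746
 blue 4 [0.7868 0.0476] 22.14901408495232 0.23902014958742904
 blue 50 [ 0.6309 -0.1326] -54.01759245762634 0.11135508304548244
 blue 51 [0.6147 0.0569] 63.66679898493875 0.11092980214837521
 blue 36 [ 0.5977 -0.0941] -58.05255029916074 0.06083220770601434
 blue 39 [0.5875 0.015 ] 69.02737811863425 0.061511947691203744
 blue 90 [ 0.4721 -0.0504] -175.1645996079271 0.09374442476021194
scene centre [ 0.5696 -0.0419] phase -25.0801051514334 res mm 0.3609807950674254 orange ang -21.251996158247227 r 0.07557367100484914
 stripe [0.7479 0.0181] 18.598065344484763 0.18808281505711613
 dir 18.56372
 blue 72 [ 0.4803 -0.0507] -174.37190738289652 0.08973503323300722
 blue 224 [0.6207 0.0528] 61.664836708444774 0.10755288271005228
 blue 236 [ 0.6344 -0.1253] -52.1805353550683 0.105537366078071
```

```bash
cat >> h.py <<'E'
from scipy.spatial.transform import Rotation as Ro
C=np.array([.5655,-.0425])
def pose():
    s=env.get_state(); return np.array(s["tcp_pos"]),Ro.from_quat(s["tool_rot"]).as_matrix(),s
def plan(r,ang,off,z):
    """TCP at radius r, off m clockwise from spoke centre line at ang(deg), tool z along CCW tangent (either sign)"""
    p,R,s=pose(); a=np.radians(ang); rad=np.array([np.cos(a),np.sin(a),0]); tan=np.array([-np.sin(a),np.cos(a),0])
    T=np.append(C+r*rad[:2]-off*tan[:2],z)
    best=[]
    for sg in (1,-1):
        zt=sg*tan; zl=R.T@zt; best.append(np.arctan2(zl[0],zl[2]))
    print("target",T.round(4),"shift in current tool axes",(R.T@(T-p)).round(4),"rolls deg",np.degrees(best).round(2),"tcp",p.round(4),"tool axes cols",R.round(3).tolist(),"F",np.round(s["contact_force"],2),"w",s["grip_width"],"t",s["clock"],"j6",s["joints"][5])
E
python3 -c "
from h import *
plan(.118,-175,.045,.14)"
```

```text
target [ 0.444 -0.008  0.14 ] shift in current tool axes [-0.4198  0.0867 -0.3799] rolls deg [  12.98 -167.02] tcp [ 0.162  -0.499   0.2261] tool axes cols [[-0.951, -0.0, 0.309], [-0.309, 0.001, -0.951], [-0.0, -1.0, -0.001]] F [-0.64  0.72  0.24] w 0.09158257797216177 t 0.1 j6 -0.1460188680562383
```

Request:
{"op": "servo_tool", "data": {
  "moves": "0 -0.035 0 -0.0316 0;0 -0.035 0 -0.0316 0;0 -0.035 0 -0.0316 0;0 -0.035 0 -0.0316 0;0 -0.035 0 -0.0316 0;0 -0.035 0 -0.0316 0;0 -0.035 0 -0.0316 0;0 -0.035 0 -0.0316 0;0 -0.035 0 -0.0316 0;0 -0.035 0 -0.0316 0;0 -0.035 0 -0.0316 0;0 -0.035 0 -0.0316 0",
  "grip_force": 10
}}

```text
clock: 1.6
tcp_pos: [0.445, -0.0075, 0.2265]
tool_rot: [0.111, -0.698, 0.698, -0.11]
contact_force: [-0.1, 0.5, -0.7]
grip_width: 0.0004
```

Request:
{"op": "servo_tool", "data": {
  "moves": "0 0 0 0 0.0755;0 0 0 0 0.0755;0 0 0 0 0.0755;0 0 0 0 0"
}}

```text
clock: 2.1
tcp_pos: [0.4443, -0.009, 0.2264]
tool_rot: [-0.031, 0.706, -0.706, 0.031]
contact_force: [0.8, -0.6, -0.5]
grip_width: 0.0004
```

```bash
python3 -c "
from h import *
plan(.118,-175,.045,.14)
plan(.118,-175,.045,.05)
im=viewer.grab_frame('wrist');cv2.imwrite('pics/w1.png',im)
cv2.imwrite('pics/s1.png',viewer.grab_frame('scene'))"
```

```text
target [ 0.444 -0.008  0.14 ] shift in current tool axes [ 0.0001  0.0864 -0.001 ] rolls deg [ 5.0000e-02 -1.7995e+02] tcp [ 0.4443 -0.009   0.2264] tool axes cols [[-0.996, -0.001, 0.088], [-0.088, 0.0, -0.996], [0.001, -1.0, -0.0]] F [ 0.84 -0.61 -0.48] w 0.0004176559146562728 t 2.1 j6 1.289876945127335
target [ 0.444 -0.008  0.05 ] shift in current tool axes [ 1.000e-04  1.764e-01 -1.000e-03] rolls deg [ 5.0000e-02 -1.7995e+02] tcp [ 0.4443 -0.009   0.2264] tool axes cols [[-0.996, -0.001, 0.088], [-0.088, 0.0, -0.996], [0.001, -1.0, -0.0]] F [ 0.84 -0.61 -0.48] w 0.0004176559146562728 t 2.1 j6 1.289876945127335
```

View pics/w1.png

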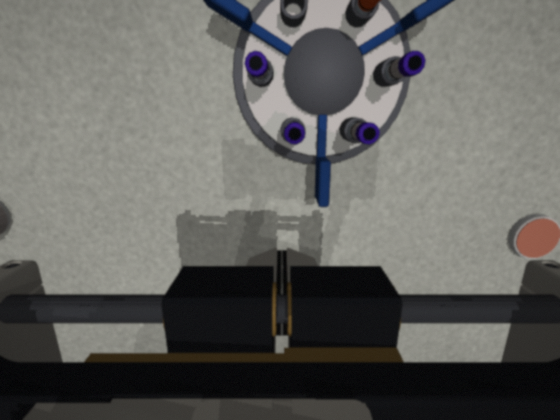

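View pics/s1.png

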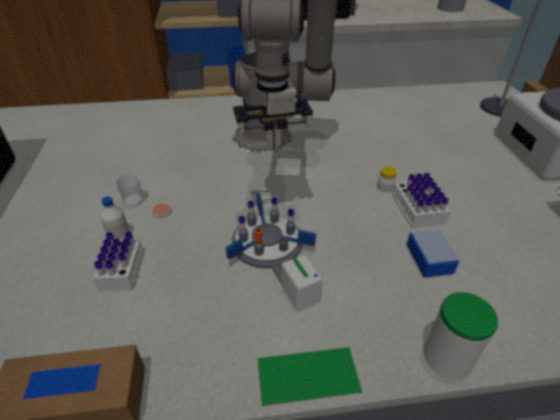

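Request:
{"op": "servo_tool", "data": {
  "moves": "0 0 0.04 0 0;0 0 0.04 0 0;0 0 0.04 0 0;0 0 0.03 0 0;0 0 0.02 0 0;0 0 0.0065 0 0;0 0 0 0 0"
}}

```text
clock: 3.08
tcp_pos: [0.4446, -0.0091, 0.0503]
tool_rot: [0.031, -0.706, 0.706, -0.031]
contact_force: [-0.3, -0.7, 0.6]
grip_width: 0.0005
```

Request:
{"op": "servo_tool", "data": {
  "moves": "0 0 0 0.004 0;0 0 0 0.004 0;0 0 0 0.004 0;0 0 0 0.004 0;0 0 0 0 0"
}}

```text
clock: 3.7
tcp_pos: [0.446, -0.0253, 0.0503]
tool_rot: [0.031, -0.706, 0.706, -0.031]
contact_force: [-0.0, 0.1, -0.3]
grip_width: 0.0005
```

```bash
python3 -c "
from h import *
plan(.118,-175,.025,.05)
im=viewer.grab_frame('wrist');cv2.imwrite('pics/w2.png',im)
cv2.imwrite('pics/s2.png',cv2.resize(viewer.grab_frame('scene')[90:290,160:360],None,fx=3,fy=3))"
```

```text
target [ 0.4458 -0.0279  0.05  ] shift in current tool axes [0.0004 0.0003 0.0025] rolls deg [-3.0000e-02  1.7997e+02] tcp [ 0.446  -0.0253  0.0503] tool axes cols [[-0.996, 0.0, 0.087], [-0.087, -0.0, -0.996], [-0.0, -1.0, 0.0]] F [-0.04  0.06 -0.29] w 0.00047761209781015037 t 3.7 j6 1.25554649295999
```

View pics/w2.png

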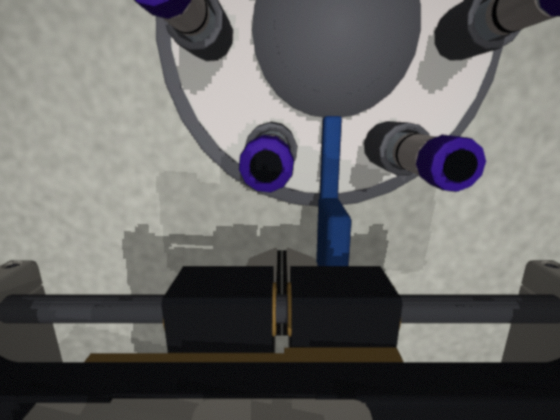

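View pics/s2.png

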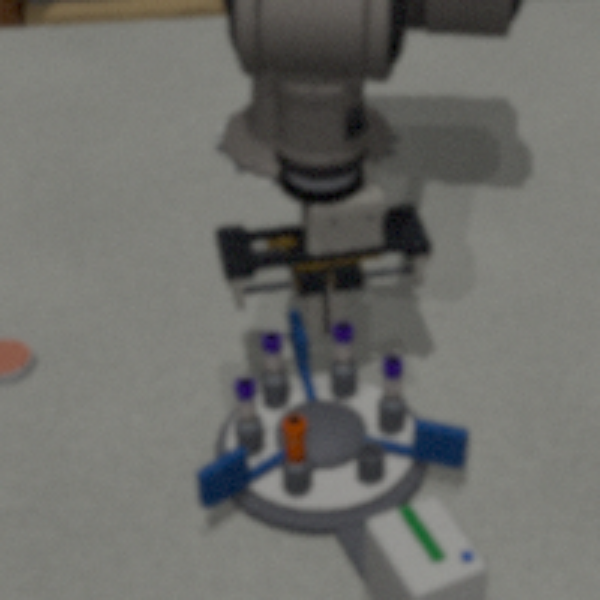

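Request:
{"op": "servo_tool", "data": {
  "moves": "0 0 0 0.004 0;0 0 0 0.004 0;0 0 0 0.004 0;0 0 0 0.003 0;0 0 0 0.0015 0;0 0 0 0.0015 0;0 0 0 0 0"
}}

```text
clock: 4.68
tcp_pos: [0.4476, -0.0431, 0.0502]
tool_rot: [0.031, -0.706, 0.707, -0.031]
contact_force: [0.1, -0.8, -0.0]
grip_width: 0.0006
```

Request:
{"op": "servo_tool", "data": {
  "moves": "0 0.00017 0 0.00247 -0.0209;0 0.00017 0 0.00247 -0.0209;0 0.00017 0 0.00247 -0.0209;0 0.00017 0 0.00247 -0.0209;0 0.00017 0 0.00247 -0.0209;0 0.00017 0 0.00247 -0.0209;0 0.00017 0 0.00247 -0.0209;0 0.00017 0 0.00247 -0.0209;0 0 0 0 0"
}}

```text
clock: 5.8
tcp_pos: [0.4494, -0.0629, 0.0502]
tool_rot: [0.09, -0.701, 0.701, -0.09]
contact_force: [0.2, 0.3, -0.4]
grip_width: 0.0005
```

```bash
cat >> h.py <<'E'
from scipy.optimize import least_squares
def phase(im,n="top",ph0=-25):
    global AX
    AX=C; m=measure(im,n,False); P,o=axisfit(im,n,m)
    def f(x):
        c=x[:2]; r=[]
        for p in P:
            a=np.arctan2(*(p-c)[::-1]); k=np.round((a-x[2])/(np.pi/3)); t=x[2]+k*np.pi/3
            r+=list(p-c-.065*np.array([np.cos(t),np.sin(t)]))
        return r
    s=least_squares(f,[*C,np.radians(ph0)]); c=s.x[:2]
    po=np.degrees(np.arctan2(*(o-c)[::-1]))
    print(n,"N",len(P),"centre",c.round(4),"phase",np.degrees(s.x[2]),"res mm",np.abs(s.fun).max()*1e3,"orange",po)
    return np.degrees(s.x[2])
E
python3 -c "
from h import *
im=viewer.grab_frame('top');cv2.imwrite('pics/t3.png',im);phase(im,'top',-17)
im=viewer.grab_frame('scene');cv2.imwrite('pics/s3.png',im);phase(im,'scene',-17)
plan(.118,-165,.01,.05)
cv2.imwrite('pics/w3.png',viewer.grab_frame('wrist'))"
```

```text
top N 2 centre [ 0.5653 -0.043 ] phase -8.118028512518075 res mm 0.460026499776299 orange -8.08811691563119
scene N 4 centre [ 0.5683 -0.0409] phase -8.452214026972257 res mm 0.9010138296500838 orange -8.341944194879456
target [ 0.4489 -0.0634  0.05  ] shift in current tool axes [0.0006 0.0002 0.0005] rolls deg [ -0.43 179.57] tcp [ 0.4494 -0.0628  0.0502] tool axes cols [[-0.968, 0.0, 0.252], [-0.252, -0.0, -0.968], [-0.0, -1.0, 0.0]] F [0.41 1.08 0.84] w 0.000463186430977913 t 5.9 j6 1.0088256620820037
```

View pics/w3.png

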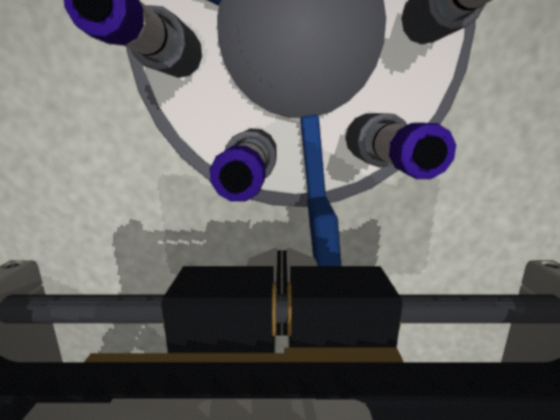

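Request:
{"op": "servo_tool", "data": {
  "moves": "0 0.00017 0 0.00247 -0.0209;0 0.00017 0 0.00247 -0.0209;0 0.00017 0 0.00247 -0.0209;0 0.00017 0 0.00247 -0.0209;0 0.00017 0 0.00247 -0.0209;0 0.00017 0 0.00247 -0.0209;0 0.00017 0 0.00247 -0.0209;0 0.00017 0 0.00247 -0.0209;0 0.00017 0 0.00247 -0.0209;0 0.00017 0 0.00247 -0.0209;0 0 0 0 0"
}}

```text
clock: 7.32
tcp_pos: [0.4563, -0.0866, 0.0502]
tool_rot: [0.162, -0.688, 0.688, -0.163]
contact_force: [0.0, -0.6, -0.6]
grip_width: 0.0004
```

```bash
python3 -c "
from h import *
im=viewer.grab_frame('top');cv2.imwrite('pics/t4.png',im);phase(im,'top',4)
im=viewer.grab_frame('scene');cv2.imwrite('pics/s4.png',im);phase(im,'scene',4)
plan(.118,-150,.025,.05)"
```

```text
top N 2 centre [ 0.5658 -0.0428] phase 3.6397125448081153 res mm 0.43809799508039843 orange 4.298582622774426
scene N 4 centre [ 0.5689 -0.0424] phase 2.4624989100288732 res mm 0.5953326198523262 orange 2.755842304071415
target [ 0.4508 -0.0798  0.05  ] shift in current tool axes [ 0.0019  0.0002 -0.0084] rolls deg [ -3.46 176.54] tcp [ 0.4563 -0.0865  0.0502] tool axes cols [[-0.895, 0.0, 0.447], [-0.447, -0.0, -0.895], [-0.0, -1.0, 0.0]] F [ 0.44 -0.15 -0.31] w 0.0006360105846737965 t 7.425 j6 0.7550974028403539
```

Request:
{"op": "servo_tool", "data": {
  "moves": "0 0.00017 0 0.00247 -0.0209;0 0.00017 0 0.00247 -0.0209;0 0.00017 0 0.00247 -0.0209;0 0.00017 0 0.00247 -0.0209;0 0.00017 0 0.00247 -0.0209;0 0.00017 0 0.00247 -0.0209;0 0.00017 0 0.00247 -0.0209;0 0.00017 0 0.00247 -0.0209;0 0.00009 0 0.00123 -0.0105;0 0 0 0 0"
}}

```text
clock: 8.68
tcp_pos: [0.4658, -0.1052, 0.0502]
tool_rot: [0.223, -0.671, 0.671, -0.223]
contact_force: [-0.2, -0.2, 0.4]
grip_width: 0.0003
```

```bash
python3 -c "
from h import *
im=viewer.grab_frame('top');cv2.imwrite('pics/t5.png',im);phase(im,'top',13)
cv2.imwrite('pics/t5z.png',cv2.resize(im[115:265,235:345],None,fx=4,fy=4))
im=viewer.grab_frame('scene');cv2.imwrite('pics/s5.png',im);phase(im,'scene',13)
cv2.imwrite('pics/s5z.png',cv2.resize(im[185:315,215:335],None,fx=4,fy=4))
plan(.118,-140,.025,.05)"
```

```text
top N 2 centre [ 0.5653 -0.0427] phase 13.607409058222506 res mm 0.3688806591866864 orange 13.006324643808572
scene N 4 centre [ 0.5685 -0.0417] phase 12.825658937177739 res mm 0.6680366393009701 orange 10.519884741240489
target [ 0.459  -0.0992  0.05  ] shift in current tool axes [ 0.0019  0.0002 -0.0088] rolls deg [ -3.27 176.73] tcp [ 0.4658 -0.1051  0.0502] tool axes cols [[-0.801, 0.0, 0.598], [-0.598, -0.0, -0.801], [-0.0, -1.0, 0.0]] F [ 0.01  1.03 -0.34] w 0.0006026739603432058 t 8.775 j6 0.5472137513744973
```

View pics/t5z.png

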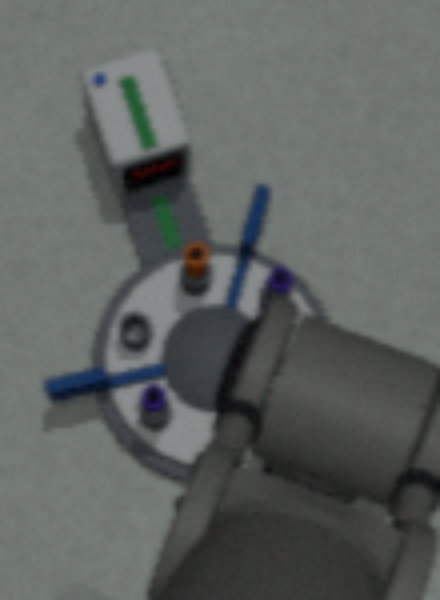

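View pics/s5z.png

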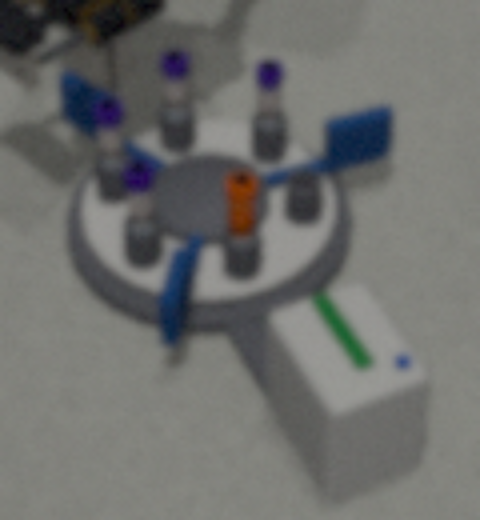

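Request:
{"op": "servo_tool", "data": {
  "moves": "0 0.00009 0 0.00123 -0.0105;0 0.00009 0 0.00123 -0.0105;0 0.00009 0 0.00123 -0.0105;0 0.00009 0 0.00123 -0.0105;0 0.00009 0 0.00123 -0.0105;0 0.00009 0 0.00123 -0.0105;0 0.00009 0 0.00123 -0.0105;0 0 0 0 0;0 0 0 0 0"
}}

```text
clock: 9.9
tcp_pos: [0.4707, -0.1123, 0.0502]
tool_rot: [0.247, -0.662, 0.663, -0.247]
contact_force: [-0.1, -0.0, -0.9]
grip_width: 0.0004
```

```bash
cat >> h.py <<'E'
def spokes(im,n,c):
    mk,_=blobs(im,(100,110,50),(117,255,255)); ci=viewer.camera_info(n)
    ys,xs=np.nonzero(mk); q=np.array([ray(n,a,b,.07,ci)[:2] for a,b in zip(xs,ys)])-c
    r=np.hypot(*q.T); k=(r>.10)&(r<.125); a=np.degrees(np.arctan2(q[k,1],q[k,0]))
    for s0 in (-180,-60,60):
        pass
    return np.sort(a.round(1))
E
python3 -c "
from h import *
for i in range(2):
  im=viewer.grab_frame('top');cv2.imwrite('pics/t6%d.png'%i,im);phase(im,'top',17)
  im=viewer.grab_frame('scene');cv2.imwrite('pics/s6%d.png'%i,im);phase(im,'scene',17)
"
```

```text
top N 2 centre [ 0.5658 -0.0425] phase 17.49677676877723 res mm 0.243826509033776 orange 17.62604535589209
scene N 4 centre [ 0.5684 -0.0421] phase 17.217882948619746 res mm 0.9730640252011911 orange 13.974309325303226
top N 2 centre [ 0.5655 -0.0427] phase 17.76954488127974 res mm 0.2740878642586153 orange 17.731927520568316
scene N 4 centre [ 0.5687 -0.0423] phase 16.789182799351146 res mm 0.4872780188619752 orange 14.09110126289851
```

Request:
{"op": "servo_tool", "data": {
  "moves": "0 0 0 -0.002 0;0 0 0 -0.008 0;0 0 0 -0.012 0;0 0 0 -0.012 0;0 0 -0.03 0 0;0 0 -0.04 0 0;0 0.03 -0.04 0 0;0 0.03 -0.04 -0.02 0;0 0 0 -0.04 0;0 0 0 -0.04 0;0 0 0 -0.04 0;0 0 0 0 0"
}}

```text
clock: 11.6
tcp_pos: [0.309, -0.0183, 0.2]
tool_rot: [-0.248, 0.662, -0.662, 0.248]
contact_force: [-0.1, -0.3, 1.2]
grip_width: 0.0007
```

```bash
python3 -c "
from h import *
for i in range(3):
  im=viewer.grab_frame('top');cv2.imwrite('pics/t7%d.png'%i,im);phase(im,'top',17)
  print(spokes(im,'top',C))
cv2.imwrite('pics/t7z.png',cv2.resize(im[115:265,235:345],None,fx=4,fy=4,interpolation=cv2.INTER_CUBIC))
for i in range(2):
  im=viewer.grab_frame('scene');cv2.imwrite('pics/s7%d.png'%i,im);phase(im,'scene',17)
plan(.118,-132,.025,.05)"
```

```text
top N 4 centre [ 0.5656 -0.0426] phase 17.338794794348416 res mm 0.5794871489801166 orange 17.177624921491198
[-135.3 -135.3 -135.3 -135.2 -135.2 -134.3 -134.3 -134.2 -134.1 -134.
 -134.  -133.4 -133.3 -133.2 -133.1 -132.9 -132.8 -132.3 -132.2 -132.
 -131.9 -131.7 -131.5 -131.4 -131.2 -131.  -130.8 -130.6 -130.4  -15.2
  -14.8  -14.7  -14.4  -14.4  -14.   -14.   -13.6  -13.5  -13.3  -13.2
  -12.9  -12.8  -12.6  -12.4  -12.1  -11.8  -11.8  -11.5  -11.5  -11.2
  -11.2  -10.9  -10.6  -10.3  -10.1  105.   105.2  105.3  105.5  105.7
  105.9  106.1  106.3  106.5  106.6  106.8  106.9  107.1  107.2  107.4
  107.7  107.8  108.3  108.3  108.3  108.8  108.8  108.8  109.2  109.3
  109.6  109.7  109.8  110.3  110.4]
top N 4 centre [ 0.5653 -0.0424] phase 17.520711205655783 res mm 0.4623921506498943 orange 16.94675124310639
[-135.3 -135.3 -135.3 -135.3 -135.2 -135.2 -134.3 -134.3 -134.2 -134.1
 -134.  -134.  -133.4 -133.3 -133.2 -133.1 -132.9 -132.8 -132.3 -132.2
 -132.  -131.9 -131.7 -131.5 -131.4 -131.2 -131.  -130.8 -130.6 -130.4
  -15.2  -14.8  -14.7  -14.4  -14.4  -14.   -14.   -13.6  -13.5  
[... 869 characters left out ...]
9  106.1  106.3  106.5  106.6  106.8  106.9  107.1  107.2  107.4
  107.7  107.8  108.3  108.3  108.3  108.8  108.8  108.8  109.2  109.3
  109.6  109.7  109.8  110.1  110.3  110.4]
scene N 4 centre [ 0.5685 -0.0421] phase 17.114141973014192 res mm 0.9439361968695131 orange 14.005164711208742
scene N 4 centre [ 0.5686 -0.0421] phase 17.155657514407114 res mm 1.275581951391172 orange 13.977024181793599
target [ 0.468  -0.1135  0.05  ] shift in current tool axes [-0.0572  0.1503  0.1725] rolls deg [ -7.08 172.92] tcp [ 0.3118 -0.0205  0.2002] tool axes cols [[-0.756, 0.0, 0.655], [-0.655, -0.0, -0.756], [-0.0, -1.0, 0.0]] F [-0.04 -0.04  1.  ] w 0.0004610270334917379 t 11.85 j6 0.543992832479435
```

View pics/t7z.png

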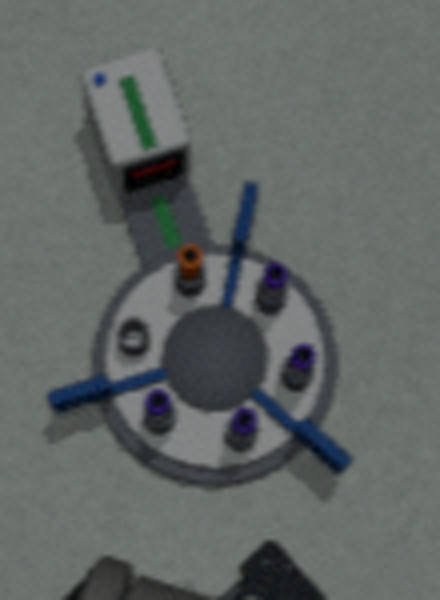

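View pics/s71.png

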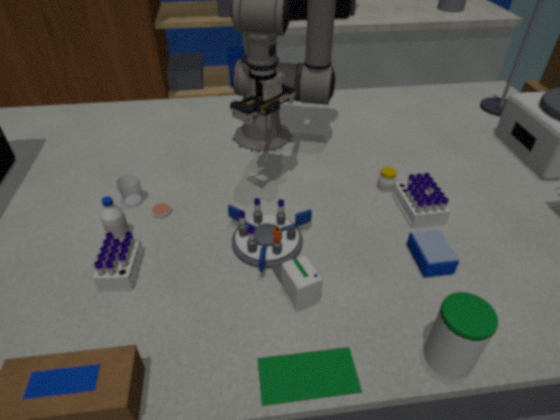

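Request:
{"op": "servo_tool", "data": {
  "moves": "0 -0.015 -0.03 0.025 0.1;0 -0.015 -0.03 0.025 0.1;0 -0.015 -0.03 0.025 0.1;0 -0.015 -0.03 0.025 0.1;0 0 0 0 0.1;0 0 0 0 0"
}}

```text
clock: 12.6
tcp_pos: [0.4151, -0.0728, 0.3197]
tool_rot: [-0.076, 0.703, -0.703, 0.075]
contact_force: [-0.0, 0.2, -0.5]
grip_width: 0.0001
```

```bash
python3 -c "
from h import *
import pickle
ci=viewer.camera_info('wrist');im=viewer.grab_frame('wrist');cv2.imwrite('pics/w8.png',im);pickle.dump(ci,open('w8.pkl','wb'))
plan(.118,-132,.025,.05)
print(ci)"
```

```text
target [ 0.468  -0.1135  0.05  ] shift in current tool axes [-0.0435  0.2695  0.0516] rolls deg [-35.63 144.37] tcp [ 0.4148 -0.0725  0.3196] tool axes cols [[-0.977, -0.001, 0.214], [-0.214, 0.0, -0.977], [0.001, -1.0, -0.001]] F [ 0.17  0.44 -0.23] w 0.0006466888896294991 t 12.65 j6 0.9993733934899448
{'intrinsics': array([[313.67884909,   0.        , 281.42131696],
       [  0.        , 313.67884909, 211.33642214],
       [  0.        ,   0.        ,   1.        ]]), 'R': array([[ 2.13588516e-01, -9.76923426e-01, -7.52041851e-04],
       [-9.32452978e-01, -2.04095268e-01,  2.98121729e-01],
       [-2.91395589e-01, -6.29741342e-02, -9.54527563e-01]]), 't': array([-0.15859397,  0.30753227,  0.59671612])}
```

View pics/w8.png

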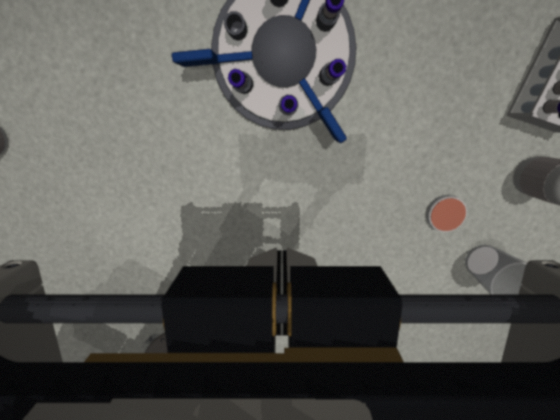

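Request:
{"op": "servo_tool", "data": {
  "moves": "0 -0.045 0 0 0;0 -0.05 0 0 0;0 -0.05 0 0 0;0 -0.035 -0.02 0 0;0 0 0 0 0;0 0 0 0 0"
}}

```text
clock: 13.4
tcp_pos: [0.5898, -0.0339, 0.3393]
tool_rot: [-0.077, 0.703, -0.703, 0.075]
contact_force: [0.1, -0.5, -0.5]
grip_width: 0.0005
```

```bash
python3 -c "
from h import *
import pickle
ci=viewer.camera_info('wrist');im=viewer.grab_frame('wrist');cv2.imwrite('pics/w9.png',im);pickle.dump(ci,open('w9.pkl','wb'))
plan(.118,-132,.025,.05)"
```

```text
target [ 0.468  -0.1135  0.05  ] shift in current tool axes [0.1352 0.2897 0.0519] rolls deg [-35.67 144.33] tcp [ 0.5895 -0.034   0.3395] tool axes cols [[-0.977, -0.002, 0.214], [-0.214, 0.0, -0.977], [0.002, -1.0, -0.0]] F [ 0.33 -0.21  0.6 ] w 0.0004088340829254838 t 13.45 j6 1.1684639685569007
```

View pics/w9.png

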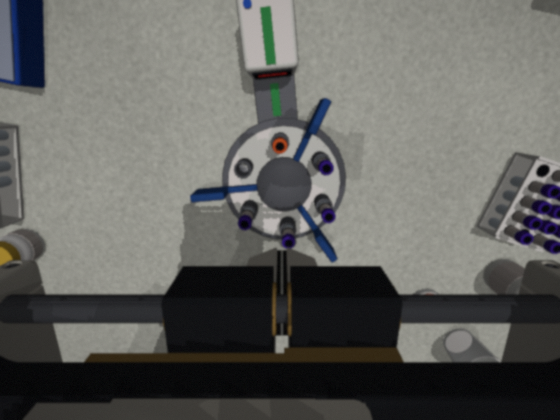

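Excellent view: reader stripe (269,35), tongue stripe (276,101), orange cap (280,145), hub (284,184) all visible. Measure here.

```bash
python3 -c "
from h import *
import pickle,h
ci=pickle.load(open('w9.pkl','rb')); im=cv2.imread('pics/w9.png')
viewer.camera_info=lambda n:ci
h.AX=C
m=measure(im,'wrist')
P,o=axisfit(im,'wrist',m)
phase(im,'wrist',17)
for c0 in (C,):
  a=spokes(im,'wrist',c0); a=a
  for lo,hi in ((-145,-120),(-25,0),(95,120)):
    k=a[(a>lo)&(a<hi)]; print(k.mean(),len(k),k.min(),k.max())
G=sorted(m['green'],key=lambda g:g[0][1])
mk,_=blobs(im,(45,80,40),(85,255,255))
for g,z in zip(G,(.088,.010)):
  p=ray('wrist',*g[0],z)[:2]
  x,y,w,hh,_=g[1]; ys,xs=np.nonzero(mk[y:y+hh,x:x+w]); q=np.array([ray('wrist',a+x,b+y,z)[:2] for a,b in zip(xs,ys)])
  v=cv2.fitLine(q.astype(np.float32),cv2.DIST_L2,0,.01,.01).ravel(); print(p,np.degrees(np.arctan2(*(p-C)[::-1])),np.hypot(*(p-C)),'dir',np.degrees(np.arctan2(v[1],v[0])))
"
```

```text
wrist orange [279.4 144.4] 125 [ 0.6318 -0.0208  0.095 ]
wrist purple [324.9 166.5] 143 [ 0.6175 -0.0835  0.098 ]
wrist purple [327.6 214.9] 132 [ 0.5555 -0.1036  0.098 ]
wrist purple [244.8 221.4] 121 [0.5225 0.0031 0.098 ]
wrist purple [287.9 240.1] 131 [ 0.5084 -0.0597  0.098 ]
wrist green [267.8  34.9] 511 [ 0.7679  0.0263 -0.    ]
wrist green [275.2  98.9] 282 [ 0.6868 -0.0018  0.    ]
wrist blue [246.7   3.4] 54 [0.7864 0.0545 0.05  ]
wrist blue [313.1 125.8] 476 [ 0.6621 -0.0615  0.05  ]
wrist blue [241.2 188.2] 160 [0.5542 0.0197 0.05  ]
wrist blue [222.  187.3] 3 [0.5495 0.0473 0.05  ]
wrist blue [206.5 189. ] 8 [0.5421 0.069  0.05  ]
wrist blue [216.5 188. ] 6 [0.5468 0.055  0.05  ]
wrist blue [207.3 195.5] 287 [0.5327 0.0664 0.05  ]
wrist blue [307.7 218.3] 145 [ 0.5301 -0.0863  0.05  ]
wrist blue [325.6 246.8] 235 [ 0.4908 -0.1245  0.05  ]
wrist N 4 centre [ 0.5697 -0.0403] phase 17.4775174061262 res mm 0.5439199453341342 orange 17.368967360240077
-131.07333333333332 120 -134.4 -127.2
-10.666860465116281 172 -13.6 -7.5
103.92142857142856 168 99.2 107.5
[0.75041353 0.01886254] 18.358141570020557 0.1948290938706113 dir 18.218649
[ 0.68648422 -0.00209929] 18.465902732329823 0.12755155572862323 dir 18.072948
```

Request:
{"op": "servo_tool", "data": {
  "moves": "0 0.049 0 0.0082 0;0 0.049 0 0.0082 0;0 0.049 0 0.0082 0;0 0 0.05 0 -0.125;0 0 0.05 0 -0.125;0 0 0.04 0 -0.125;0 0 0 0 -0.125;0 0 0 0 0"
}}

```text
clock: 14.45
tcp_pos: [0.4511, -0.0892, 0.2001]
tool_rot: [-0.247, 0.663, -0.663, 0.247]
contact_force: [0.3, 0.1, 0.5]
grip_width: 0.0007
```

```bash
python3 -c "
from h import *
p,R,s=pose(); print(p,R.round(4)[:, [0,2]], np.degrees(np.arctan2(R[1,0],R[0,0])))
T=np.array([.4707,-.1123,.0502]); print(R.T@(T-p))
print(Ro.from_quat([.247,-.662,.663,-.247]).as_matrix()[:,0])"
```

```text
[ 0.45109185 -0.08915395  0.20010416] [[-7.562e-01  6.544e-01]
 [-6.544e-01 -7.562e-01]
 [ 4.000e-04 -4.000e-04]] -139.12721527423705
[0.00025339 0.14989098 0.03039912]
[-7.55922751e-01 -6.54660638e-01  4.94083500e-04]
```

Descend, return to the former contact pose less 1 mm, then creep 2.3 mm.

Request:
{"op": "servo_tool", "data": {
  "moves": "0 0 0.04 0 0;0 0 0.04 0 0;0 0 0.04 0 0;0 0 0.03 0 0;0 0 0 0 0;0 0 0 0.01 0;0 0 0 0.01 0;0 0 0 0.006 0;0 0 0 0.0034 0;0 0 0 0 0"
}}

```text
clock: 15.7
tcp_pos: [0.4716, -0.1115, 0.0503]
tool_rot: [0.247, -0.662, 0.663, -0.247]
contact_force: [0.1, 0.4, -0.1]
grip_width: 0.0001
```

Request:
{"op": "servo_tool", "data": {
  "moves": "0 0 0 0.0008 0;0 0 0 0.0008 0;0 0 0 0.0007 0;0 0 0 0 0;0 0 0 0 0"
}}

```text
clock: 16.32
tcp_pos: [0.473, -0.113, 0.0502]
tool_rot: [-0.247, 0.662, -0.662, 0.247]
contact_force: [-0.2, -0.0, -0.2]
grip_width: 0.0002
```

```bash
python3 -c "
from h import *
p,R,s=pose(); T=np.array([.4707,-.1123,.0502]); print(R.T@(p-T))
im=viewer.grab_frame('top');phase(im,'top',17)
im=viewer.grab_frame('top');phase(im,'top',17)
im=viewer.grab_frame('scene');phase(im,'scene',17)"
```

```text
[-1.23106131e-03  3.44842641e-05  2.04693197e-03]
top N 2 centre [ 0.5657 -0.0429] phase 18.700545492858897 res mm 0.1926811971174544 orange 20.513532687898593
top N 2 centre [ 0.5657 -0.0429] phase 18.720324959230453 res mm 0.16716908541976327 orange 20.47725428252773
scene N 4 centre [ 0.5681 -0.0421] phase 18.049145084329314 res mm 0.8438755085824547 orange 14.614165303378236
```

Request:
{"op": "servo_tool", "data": {
  "moves": "0 0 0 -0.002 0;0 0 0 -0.008 0;0 0 0 -0.012 0;0 0 0 -0.012 0;0 0 -0.03 0 0;0 0 -0.04 0 0;0 0.01 -0.04 0 0;0 0.01 -0.04 0 0.125;0 0 -0.04 0 0.125;0 0 -0.04 0 0.125;0 0 -0.02 0 0.125;0 0 0 0 0"
}}

```text
clock: 17.98
tcp_pos: [0.4358, -0.1002, 0.3012]
tool_rot: [0.075, -0.702, 0.704, -0.077]
contact_force: [-0.1, -0.5, -0.4]
grip_width: 0.0005
```

Request:
{"op": "servo_tool", "data": {
  "moves": "0 -0.05 0 -0.0082 0;0 -0.05 0 -0.0082 0;0 -0.05 0 0 0;0 0 0 0 0;0 0 0 0 0"
}}

```text
clock: 18.6
tcp_pos: [0.5777, -0.0523, 0.2986]
tool_rot: [-0.078, 0.703, -0.703, 0.075]
contact_force: [-1.0, -0.0, 0.6]
grip_width: 0.0003
```

```bash
python3 -c "
from h import *
import pickle,h
print(pose()[0])
im0=viewer.grab_frame('scene'); cv2.imwrite('pics/s10.png',im0); phase(im0,'scene',18)
ci=viewer.camera_info('wrist');im=viewer.grab_frame('wrist');cv2.imwrite('pics/w10.png',im)
viewer.camera_info=lambda n:ci
ph=phase(im,'wrist',18)
m=measure(im,'wrist',False)
G=sorted(m['green'],key=lambda g:g[0][1]); q=[ray('wrist',*g[0],z)[:2] for g,z in zip(G,(.088,.010))]
print(len(G),q,np.degrees(np.arctan2(*(q[0]-q[1])[::-1])))
print(env.get_state()['clock'])"
```

```text
[ 0.57771834 -0.05225851  0.29858115]
scene N 4 centre [ 0.569  -0.0421] phase 17.97886621251017 res mm 1.3344812922930493 orange 14.65287451726659
wrist N 4 centre [ 0.5697 -0.0406] phase 18.74469055353616 res mm 0.4930790132878643 orange 18.280955741264933
2 [array([0.74006757, 0.01551195]), array([ 0.6862936 , -0.00220745])] 18.237895705145345
18.7
```

View pics/w10.png

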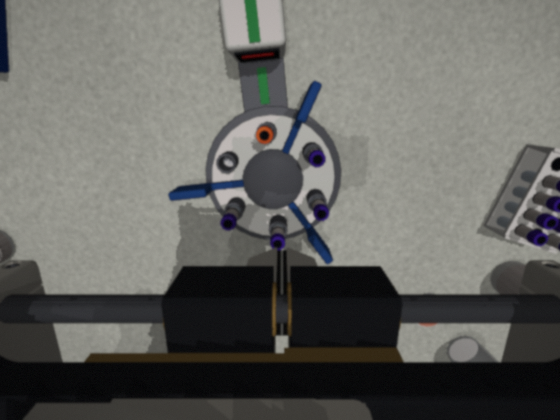

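View pics/s10.png

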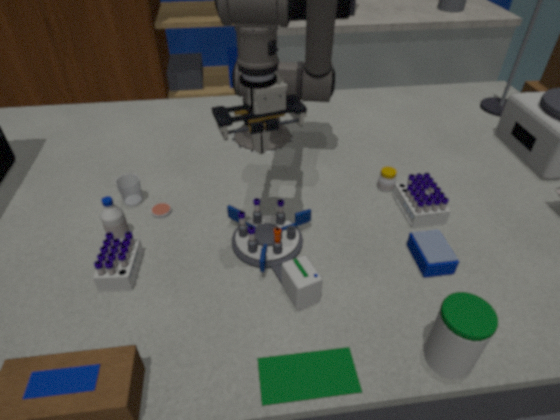

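```bash
python3 -c "
from h import *
s=env.get_state();print(s['joint_velocities'],s['contact_force'])
print(order.finish_job())"
```

```text
[-0.00582196 -0.01205834 -0.00866521 -0.00090816  0.00146192  0.00608844] [-0.16128818 -0.44161123  0.00348022]
the job is handed in; nothing more can be done
None
```

The orange-capped urgent tube now stands in front of the reader's window, and the job is handed in at about 18.7 s of the 45 s. I pushed the blue spoke nearest the robot with the shut fingers and turned the carousel about 43° anticlockwise. After backing off and measuring, I made one further push of about 1° to correct it.

**Alignment:** the last wrist picture puts the orange cap at 18.3° about the axis and the reader's line at 18.1–18.2°.

**Disagreement between checks:** the angle from the four purple caps came out at 18.7° in that wrist picture and 18.0° in the scene camera. I take the result as good to about 0.5°, or 0.6 mm at the tube. The scene camera's reading of the orange cap (14.7°) disagreed with everything else. Its colour mask picks up more than the cap top in that view, and the centre it found was about 10 mm too far out at the start, so I did not use it.

**Other checks:**
- **Tubes:** the last wrist and scene pictures show all five tubes seated in their pockets.
- **Bystanders:** by eye, the other things on the bench look unmoved; I did not measure them.
- **Forces:** readings stayed around 1 N or less, which is about the sensor's noise.
- **Arm:** it was about 0.3 m up, clear of everything and almost still when I handed in.

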